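# Index the drilling turntable to the chute and send the block through its gate

### The job

The drilled block is lying in the channel of the clicking turntable. Turn the turntable by its black knob, click by click, until the channel lines up with the chute and sits in that stop with the knob let go; then slide the block out along the channel, without lifting it, through the sprung gate and far enough into the chute for the gate to shut behind it. Leave the turntable in that stop and do not shove aside the screwdriver, can and bowl that stand around it.

Things in the scene. Friction and masses are not known exactly. Their poses are not given: they have to be found in the camera images.
- base: Fixed grey cast housing (flange 250 mm across) with a sheet-steel chute on one side, one rigid piece. Origin on the turntable's axis at bench height; x points from the axis along the middle of the chute, z up. Raised ticks on the flange, 15 degrees apart, one per click. A short boss sticks out below the turntable at x = -98 to -134 mm.
- chute_mid (a point): Middle of the chute floor, at base x = 188 mm, 58.5 mm above the bench. The floor runs from base x = 113 to the end wall at 259 mm, 64 mm wide between side walls whose tops are 80 mm above the bench. Gate posts, 9 mm thick, stand at base x = 118 mm, y = +/-30.5 mm, tops 104 mm above the bench.
- turntable: Steel disc, 220 mm across, turning about the base's vertical axis, with clicking stops every 15 degrees; in one of them its x axis lies along the base's x (channel in line with the chute). Origin on the axis at bench height; x along the channel, to its chute end. Starts 2 to 5 clicks clockwise (from above) of that stop. A click takes about 5 N at the knob; let go, it snaps to the nearest stop.
- channel_mid (a point): Middle of the channel floor, on the turntable's axis, on the disc's upper face 60 mm above the bench. The channel lies across the disc along the turntable's x between two rails, each 10 mm wide, 12 mm tall, 196 mm long, inner faces at y = +/-22 mm; both ends are open.
- knob_mid (a point): Middle of the upright round black knob fixed on the disc for turning it (it does not spin): 22 mm in diameter, on a foot 28 mm across and 6 mm thick; top 108 mm above the bench. This point is on its axis, 88 mm above the bench, 90 mm from the turntable's axis in the direction 120 degrees anticlockwise of the turntable's x.
- block_mid (a point): Centre, 15 mm above its underside, of the drilled aluminium block: 52 mm long (x), 38 mm wide (y), 30 mm tall, plus a round boss 30 mm across and 6 mm tall on top; about 0.25 kg. At the start it lies flat in the channel, length along it, centre at turntable x about -5 to -30 mm, with room behind it for a finger.
- gate (a joint): Sprung gate leaf in the chute's mouth, base x = 118 mm; 50 mm wide, 4 thick, 62 to 98 mm above the bench, upright hinge at base y = +30.5 mm. 0 = shut, to 1.5 rad as it swings into the chute; no other way. Under 3 N shuts it once the block's centre is past base x = 198 mm (rear face 54 mm past the gate line; centre at 233 mm against the end wall).
- gate_mid (a point): Middle of the gate leaf, 79.5 mm above the bench.
- can: Bystander: closed steel can, 66 mm across, 90 mm tall, standing; origin under its middle.
- bowl: Bystander: steel bowl, 100 mm across, 45 mm tall; origin under its middle.
- screwdriver: Bystander: screwdriver lying on the bench beside the chute; origin under its middle.
Not all that is in view belongs to the job. What is shaped like the part that bears block_mid but brown is not meant.

How it is judged:
On the way, in this order (a step that is already met when the one before it is completed fails the run):
1. the turntable rests in the stop where its channel lines up with the chute, let go, the block still in the channel (angle between the x axis of turntable and the x axis of base, either way round below 0.07 rad and y of knob_mid in the frame of base above 0.05 m and angular speed of turntable below 0.05 rad/s and x of block_mid in the frame of base below 0.06 m and contact force between turntable and the fingers below 0.2 N), for 0.2 s.
2. the block pushes the gate open (value of joint gate above 0.5 rad and x of block_mid in the frame of base above 0.095 m and angle between the x axis of turntable and the x axis of base, either way round below 0.07 rad), for 0.05 s.
At the end, for the whole second after the job is handed in: The turntable rests in the stop with its channel in line with the chute (within 4 degrees), the block lies at rest on the chute floor wholly beyond the gate, and the gate is shut behind it (within 7 degrees) (angle between the x axis of turntable and the x axis of base, either way round below 0.07 rad and y of knob_mid in the frame of base above 0.05 m and angular speed of turntable below 0.05 rad/s and x of block_mid in the frame of base between 0.185 and 0.245 m and y of block_mid in the frame of base between -0.034 and 0.034 m and z of block_mid in the frame of base between 0.065 and 0.085 m and value of joint gate below 0.12 rad and linear speed of block below 0.02 m/s); the robot touches nothing.
It fails at once if the block is lifted (more than 25 mm above the turntable) (z of block_mid in the frame of base above 0.1 m).
It fails at once if the screwdriver, can or bowl is moved by more than 40 mm (distance of any of can, bowl, screwdriver from where it was at the start of the episode above 0.04 m).
It also fails if it takes over 58 s, if anything falls off the work surface, if the arm or the gripper's body presses on something with over 40 N, if the wrist force passes 120 N, or if a joint passes its speed limit or range.

### The arm

A 6-joint arm with a two-finger parallel gripper is mounted at the origin on the work surface. World frame = base frame: x ahead of the robot, y to its left, z up, the work surface at z = 0. Lengths are in m, angles in rad, forces in N, time in s.
With the tool pointing down it reaches from about 0.375 to 0.9 m from the base axis. Payload 3.1 kg.
Tool frame: the origin (TCP) lies midway between the tips of the shut fingers; the grasp point (between the pads) lies robot.tcp_to_grasp behind it (robot.tcp_to_grasp is the distance from the TCP to the grasp point, in m); z points along the fingers, y is the direction in which the jaws open and shut (so a half turn about z gives the same grasp; the last joint's range is limited). The gripper opens to 87 mm and grips with 3 to 60 N. Pads are 19 mm wide; open, the fingers measure 117 mm over their backs; the gripper's body (75 mm by 190 mm) begins 51 mm behind the grasp point.
Start: joints at [0.971, 0.527, 1.433, -0, 1.181, -0.178], TCP at [0.256, 0.57, 0.223] pointing down, gripper open.
Joint ranges: [-3.08, 3.08], [-0.75, 2.2], [0.22, 2.44], [-1.43, 4.57], [0, 2.65], [-2.85, 2.85]. Speed limits (rad/s): [2.79, 2.79, 3.14, 3.14, 3.14, 3.14].

### API

Orientations are given as a unit quaternion [x, y, z, w].
In Python, from rig import robot, cams, nets gives the robot as it stands. The module is installed in compiled form; this text tells all that it offers.
- The arm moves only by the tool play_rows, never from a script. Its argument "commands" is a list of rows, each an object of numbers: "x", "y", "z": the shift along the tool's x, y, z in mm; "spin": the turn about the tool's z in rad. In form: [{"x": .., "y": .., "z": .., "spin": ..}, ...]. A call has 1 to 8 rows; each row shifts and turns the pose as measured when the row begins, along the tool's axes as they then stand; what a row does not reach is not made up. A row lasts 1/10 s, in which the tool goes at most 50 mm and 8.59 degrees, less where a joint would pass 70% of its speed; a pose out of reach is approached as far as the arm can. A call is refused whole if a number of a shift passes 50 or a number of a turn 0.15, either way. A call with a gripper value outside its range is refused whole. "grip" is the opening, from 0 (shut) to 1 (fully open), set as the call begins (left out, the last holds). The fingers move at their own pace and stop on an object; "newtons" is the grip in N (left out, the last holds). Time passes only in rows, so rows that do not move let the fingers close. It gives the time, the measured TCP pose, the force and the opening at its end, in the units of the state.
- robot.get_obs(): the state, without advancing time (a new reading comes with each control period).
- cams.camera(name): name is "side" or "top" or "wrist"; returns a dict with "img" (420x560x3 uint8, red, green, blue), "fx", "fy", "cx", "cy" (pixels), "world_to_cam" (4x4, takes a point from world to camera coordinates); the wrist camera has in their place "mount" (4x4, takes a point from camera to tool coordinates, whose origin is the TCP and whose axes are the flange's). Camera axes: x right, y up, looking along -z (the intrinsics and any distortion apply to the point x, -y, -z); pixel columns grow to the right and rows downward; lengths in m; the calibration is good to about 2 mm. The wrist camera is an equidistant fisheye: a pixel r from the principal point sees the ray r / f radians off the axis. A picture is of the moment at which its call begins: read the wrist's pose just before it. There is no depth.
- robot.hand_in(): hands the job in, once; it reports no verdict.
Trained networks look in a picture, given as the dict that the camera call returned (one of the last four; its "shot" number tells which), for a name from the list of things; names that differ only in an ending like _2 or _b are one class to them, and where a whole thing is asked for, a point or a joint stands for the part that bears it (a point fixed in the world has none). Each returns a list of dicts, best first, with "conf" (0 to 1); they miss things now and then, are a little off and sometimes report something else, mostly with a low value. They report only what shows in the picture. A call takes as long as a camera call. They do not tell look-alikes from the thing itself.
- nets.outline_of(picture, name): "region" (420x560 bool, what is visible of it) and "pixel" ([column, row] in pixels, amid what is visible of it).
The state is a dict: "time": time; "q": joint angles; "joint_velocities": joint speeds; "joint_torque": joint torques, N m; "position": TCP position; "tool_rot": TCP orientation; "ft_force": force on the tool from outside, world axes, zero at the start; "moment": the same for the moment, N m; "grip_width": finger opening in m.
Only numpy, scipy, OpenCV 4.12 (cv2) and the standard library are available. Lean on these libraries where they do the work, as an engineer would, in place of code of your own. Each camera call takes 0.05 s, during which the arm holds its last target.

## Working session

There is one attempt and no reset: what is moved stays moved. The work goes in short steps, Python scripts to look and compute and a tool call to move; the robot and the scene stay as the last step left them, time stands still between calls to the robot, and variables do not carry over. Pictures are saved under pics/ and viewed, and the job is handed in when it is done.

Besides the shell and the picture viewer there is one more tool, called after "Emit:" as name(argument=value, ...), one argument or row to a line, values as JSON. play_rows: Moves the arm, as the interface text tells. Its arguments: {"type":"object","properties":{"commands":{"type":"array"},"grip":{"type":"number"},"newtons":{"type":"number"}},"required":["commands"]}

```bash
mkdir -p pics
cat > h.py <<'E'
import numpy as np, cv2
from rig import robot,cams,nets
def save(n,img): cv2.imwrite('pics/'+n+'.png',img[:,:,::-1])
def ray(c,px):
    # world ray origin, dir (static cams)
    M=np.linalg.inv(c['world_to_cam']); 
    d=np.array([(px[0]-c['cx'])/c['fx'],-(px[1]-c['cy'])/c['fy'],-1.])
    return M[:3,3],M[:3,:3]@d
def atz(c,px,z):
    o,d=ray(c,px); return o+d*(z-o[2])/d[2]
def proj(c,p):
    q=c['world_to_cam']@np.r_[p,1.]; return np.array([c['cx']+c['fx']*q[0]/-q[2],c['cy']+c['fy']*-q[1]/-q[2]])
E
python3 - <<'E'
from h import *
o=robot.get_obs(); print({k:np.round(v,3).tolist() for k,v in o.items()}, robot.tcp_to_grasp)
for n in ('top','side'):
    c=cams.camera(n); save(n+'0',c['img']); np.savez(n+'0.npz',**c)
    print(n,c.keys(),c['fx'],c['fy'],c['cx'],c['cy'],np.linalg.inv(c['world_to_cam'])[:3,3])
    for t in ('base','turntable','knob_mid','block_mid','gate','can','bowl','screwdriver'):
        for r in nets.outline_of(c,t)[:3]: print(n,t,round(r['conf'],2),np.round(r['pixel'],1),r['region'].sum())
E
```

```text
{'time': 0.0, 'q': [0.971, 0.528, 1.434, -0.0, 1.181, -0.178], 'joint_velocities': [0.001, 0.001, -0.0, -0.002, 0.001, 0.0], 'joint_torque': [0.0, -44.004, -17.66, 0.063, 0.058, -0.0], 'position': [0.255, 0.57, 0.222], 'tool_rot': [0.209, 0.978, -0.001, -0.0], 'ft_force': [0.984, 0.148, 0.173], 'moment': [-0.047, 0.03, -0.019], 'grip_width': 0.087} 0.0187
top dict_keys(['img', 'fx', 'fy', 'cx', 'cy', 'world_to_cam', 'shot']) 489.59870187579656 489.59870187579656 279.6035062587147 209.88589962867346 [ 0.40347525 -0.18063406  0.96796715]
top base 0.63 [204.5 178.5] 5182
top turntable 0.69 [280.3 159.1] 9972
top knob_mid 0.87 [283.2 158.2] 9616
top block_mid 0.93 [329.8 302.8] 591
top block_mid 0.84 [297.3 158.4] 664
top block_mid 0.75 [283.6 273.4] 560
top gate 0.64 [221.2 166.3] 56
top bowl 0.81 [383.2 119.7] 1967
top screwdriver 0.77 [223.5 233.7] 742
side dict_keys(['img', 'fx', 'fy', 'cx', 'cy', 'world_to_cam', 'shot']) 461.93701484535137 461.93701484535137 278.3266330427976 201.30218847281125 [ 0.4062914  -0.78285304  0.64092374]
side base 0.65 [293.8 258.5] 5444
side turntable 0.87 [336.6 221.2] 7622
side knob_mid 0.89 [336.9 225.4] 7591
side knob_mid 0.43 [403.1 302.2] 2746
side block_mid 0.92 [341.1 372.5] 1276
side block_mid 0.92 [206.5 253.6] 807
side block_mid 0.86 [182.3 295.1] 961
side gate 0.9 [296.4 173.4] 344
side can 0.94 [270.3 293.5] 2334
side can 0.38 [294.2 172. ] 364
side bowl 0.72 [402.4 302.3] 2721
side screwdriver 0.92 [242.5 208.5] 502
```

View pics/top0.png

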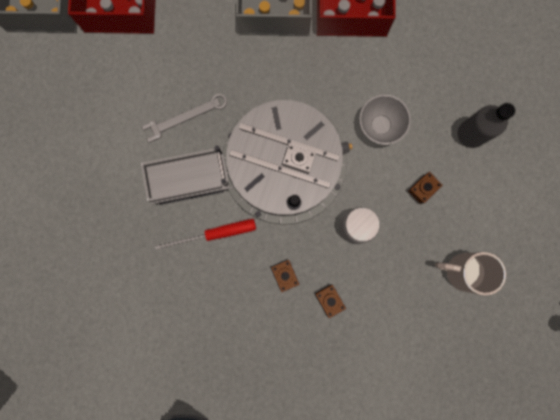

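View pics/side0.png

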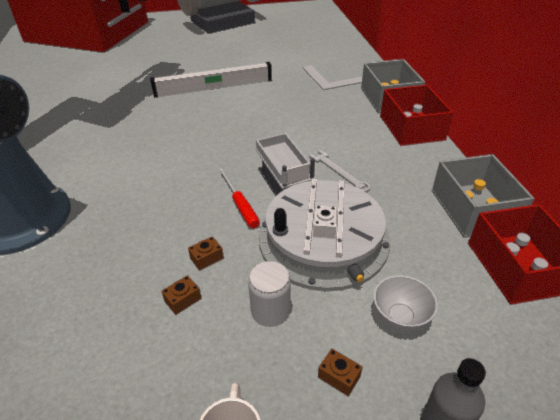

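The aluminium block is in the channel at top (299,158). The brown look-alikes are at (285,275), (330,302) and (426,187). The knob is at (294,201), and the chute is to the left of the disc.

Run:
```python
from h import *
c=dict(np.load('top0.npz')); img=c['img']
crop=img[80:260,130:420]; save('crop0',cv2.resize(crop,None,fx=2.75,fy=2.75,interpolation=cv2.INTER_CUBIC))
for n,p,z in [('ctr',(284.5,157),.06),('knobtop',(294,201),.108),('block',(299.5,157),.096),('chuteA',(143,163),.08),('chuteB',(150,202),.08),('can',(362,225),.09),('bowl',(384,121),.045),('sd',(230,230),.015),('sdtip',(158,247),.005)]:
    print(n,atz(c,p,z).round(4))
```

```text
ctr [ 0.5975 -0.1865  0.06  ]
knobtop [ 0.5083 -0.204   0.108 ]
block [ 0.5902 -0.2134  0.096 ]
chuteA [0.5784 0.0741 0.08  ]
chuteB [0.5063 0.0583 0.08  ]
can [ 0.4688 -0.3271  0.09  ]
bowl [ 0.674  -0.3778  0.045 ]
sd [ 0.4611 -0.0824  0.015 ]
sdtip [0.4263 0.0591 0.005 ]
```

View pics/crop0.png

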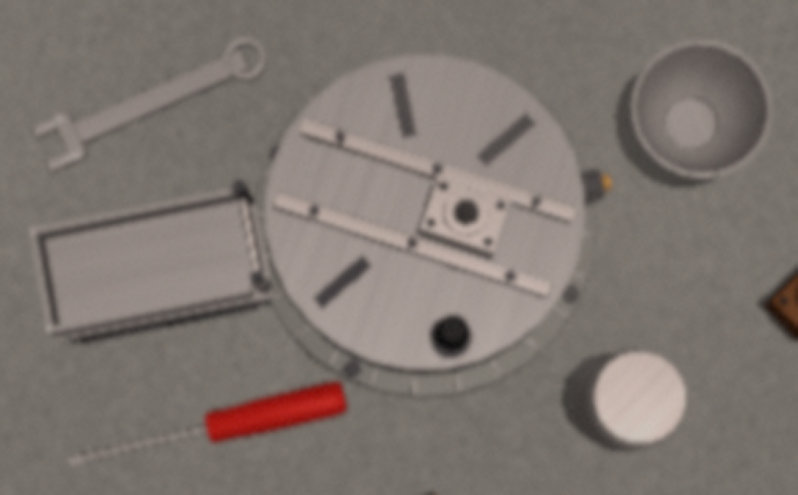

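```bash
cat >> h.py <<'E'
def model(c,img,B,th,tt,s,off,blk=None):
    R=lambda a:np.array([[np.cos(a),-np.sin(a)],[np.sin(a),np.cos(a)]])
    def pl(pts,a,z,col,closed=True):
        q=[(proj(c,np.r_[np.array(B)+R(a)@np.array(p),z])-off+.5)*s-.5 for p in pts]
        cv2.polylines(img,[np.round(np.array(q)*8).astype(np.int32).reshape(-1,1,2)],closed,col,1,cv2.LINE_AA,3)
    circ=lambda x,y,r:[(x+r*np.cos(t),y+r*np.sin(t)) for t in np.linspace(0,2*np.pi,60)]
    rect=lambda x0,x1,y0,y1:[(x0,y0),(x1,y0),(x1,y1),(x0,y1)]
    pl(circ(0,0,.11),th,.06,(0,255,0)); pl(rect(.113,.259,-.032,.032),th,.08,(0,255,0))
    for y in (.0305,-.0305): pl(circ(.118,y,.0045),th,.104,(255,255,0))
    k=np.array([np.cos(2*np.pi/3),np.sin(2*np.pi/3)])*.09
    pl(circ(*k,.011),th+tt,.108,(255,0,255))
    for y in (.022,-.022): pl([(-.098,y),(.098,y)],th+tt,.072,(0,255,255),False)
    if blk is not None: pl(rect(blk-.026,blk+.026,-.019,.019),th+tt,.09,(255,0,0)); pl(circ(blk,0,.015),th+tt,.096,(255,0,0))
E
cat > ov.py <<'E'
from h import *
import sys
B=(float(sys.argv[1]),float(sys.argv[2])); th=np.radians(float(sys.argv[3])); tt=np.radians(float(sys.argv[4])); blk=float(sys.argv[5]); tag=sys.argv[6]
for n,(x0,y0,x1,y1) in (('top',(130,80,420,260)),('side',(240,120,410,300))):
    c=dict(np.load(n+'0.npz')); s=2.75 if n=='top' else 3.2
    im=cv2.resize(c['img'][y0:y1,x0:x1],None,fx=s,fy=s,interpolation=cv2.INTER_CUBIC).copy()
    model(c,im,B,th,tt,s,np.array([x0,y0]),blk); save(n+tag,im)
E
python3 ov.py .5975 -.1865 102.3 -30 -.027 ov1
```

```text
(no output)
```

View pics/topov1.png

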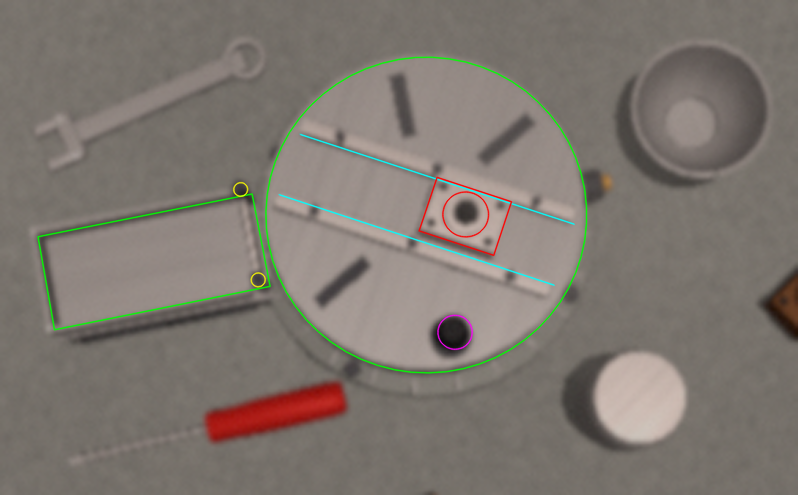

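View pics/sideov1.png

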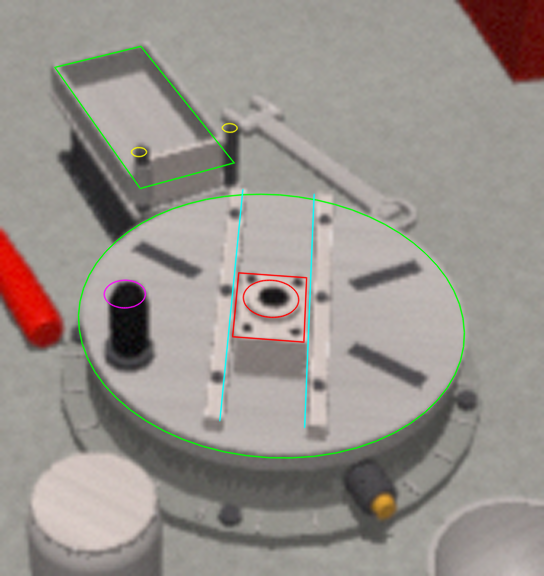

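Emit:
play_rows(
  commands=[
    {"spin": 0.15},
    {"spin": 0.15},
    {"spin": 0.15},
    {"spin": 0.15},
    {"spin": 0.15},
    {"spin": 0.15},
    {"spin": 0.05},
    {"spin": 0},
  ],
  grip=0,
  newtons=20,
)

```text
invalid input
```

```bash
cat >> h.py <<'E'
from scipy.spatial.transform import Rotation as Ro
B=np.array([.5975,-.1865]); TH=np.radians(102.3)
def b2w(x,y): 
    return B+np.array([[np.cos(TH),-np.sin(TH)],[np.sin(TH),np.cos(TH)]])@[x,y]
def stat(tgt=None,z=None):
    o=robot.get_obs(); p=np.array(o['position']); R=Ro.from_quat(o['tool_rot']).as_matrix()
    d=p[:2]-B; print('t',round(o['time'],2),'tcp',p.round(4),'base',np.round([d@[np.cos(TH),np.sin(TH)],d@[-np.sin(TH),np.cos(TH)]],4),'xang',round(np.degrees(np.arctan2(R[1,0],R[0,0])),2),'tilt',R[2].round(3),'F',np.round(o['ft_force'],2),'w',round(o['grip_width'],4))
    if tgt is not None:
        w=b2w(*tgt); print('delta tool mm',(R.T@(np.r_[w,z]-p)*1000).round(1))
E
python3 -c "
from h import *
stat((.04,.088),.2)"
```

```text
t 0.9 tcp [0.2559 0.5702 0.2226] base [0.8121 0.1726] xang 155.83 tilt [-0. -0. -1.] F [ 0.31 -0.87 -0.61] w 0.087
delta tool mm [-527.  -570.6   22.6]
```

Emit:
play_rows(
  commands=[
    {"x": 0, "y": 0, "z": 0, "spin": 0.15},
    {"x": 0, "y": 0, "z": 0, "spin": 0.15},
    {"x": 0, "y": 0, "z": 0, "spin": 0.15},
    {"x": 0, "y": 0, "z": 0, "spin": 0.15},
    {"x": 0, "y": 0, "z": 0, "spin": 0.15},
    {"x": 0, "y": 0, "z": 0, "spin": 0.15},
    {"x": 0, "y": 0, "z": 0, "spin": 0.05},
    {"x": 0, "y": 0, "z": 0, "spin": 0},
  ],
  grip=0,
  newtons=20,
)

```text
time: 1.7
position: [0.2558, 0.5702, 0.2227]
tool_rot: [0.637, 0.771, 0.0, -0.0]
ft_force: [-0.7, -0.4, 1.2]
grip_width: 0.031
```

```bash
python3 -c "
from h import *
stat((.04,.088),.2)"
```

```text
t 1.7 tcp [0.2558 0.5702 0.2227] base [0.8121 0.1727] xang 100.83 tilt [ 0.  0. -1.] F [-0.71 -0.43  1.19] w 0.031
delta tool mm [-769.7  104.5   22.6]
```

Emit:
play_rows(
  commands=[
    {"x": -48, "y": 6.5, "z": 0, "spin": -0.025},
    {"x": -48, "y": 6.5, "z": 0, "spin": 0},
    {"x": -48, "y": 6.5, "z": 0, "spin": 0},
    {"x": -48, "y": 6.5, "z": 0, "spin": 0},
    {"x": -48, "y": 6.5, "z": 0, "spin": 0},
    {"x": -48, "y": 6.5, "z": 0, "spin": 0},
    {"x": -48, "y": 6.5, "z": 0, "spin": 0},
    {"x": -48, "y": 6.5, "z": 0, "spin": 0},
  ],
)

```text
time: 2.5
position: [0.3943, 0.2025, 0.2225]
tool_rot: [0.617, 0.787, 0.005, 0.001]
ft_force: [0.8, 1.2, -0.5]
grip_width: 0.0007
```

```bash
python3 -c "
from h import *
stat((.04,.088),.2)"
```

```text
t 2.5 tcp [0.3943 0.2025 0.2225] base [0.4234 0.1156] xang 103.76 tilt [ 0.005  0.01  -1.   ] F [ 0.84  1.2  -0.55] w 0.0007
delta tool mm [-384.1   17.6   20.6]
```

Emit:
play_rows(
  commands=[
    {"x": -48, "y": 2, "z": 0, "spin": 0.02},
    {"x": -48, "y": 2, "z": 0, "spin": 0},
    {"x": -48, "y": 2, "z": 0, "spin": 0},
    {"x": -48, "y": 2, "z": 0, "spin": 0},
    {"x": -48, "y": 2, "z": 0, "spin": 0},
    {"x": -48, "y": 2, "z": 0, "spin": 0},
    {"x": -48, "y": 2, "z": 0, "spin": 0},
    {"x": -40, "y": 2, "z": 0, "spin": 0},
  ],
)

```text
time: 3.3
position: [0.4988, -0.1767, 0.2239]
tool_rot: [0.622, 0.783, 0.008, 0.005]
ft_force: [-0.5, 1.3, -0.4]
grip_width: 0.0003
```

```bash
python3 -c "
from h import *
stat((.04,.088),.08)"
```

```text
t 3.3 tcp [ 0.4988 -0.1767  0.2239] base [0.0306 0.0944] xang 103.05 tilt [ 0.002  0.019 -1.   ] F [-0.46  1.27 -0.42] w 0.0003
delta tool mm [  9.    3.7 144. ]
```

Emit:
play_rows(
  commands=[
    {"x": 10, "y": 3, "z": 0, "spin": 0},
    {"x": 0, "y": 0, "z": 0, "spin": 0},
  ],
)

```text
time: 3.5
position: [0.5018, -0.1731, 0.2242]
tool_rot: [0.624, 0.781, 0.008, 0.008]
ft_force: [-0.9, 0.3, -0.3]
grip_width: 0.0006
```

```bash
python3 -c "
from h import *
stat((.04,.088),.08)
o=robot.get_obs();c=cams.camera('wrist');save('w1',c['img']);print(c['mount'].round(3).tolist(),c['fx'],c['cx'],c['cy'])"
```

```text
t 3.5 tcp [ 0.5018 -0.1731  0.2242] base [0.0335 0.0907] xang 102.73 tilt [-0.002  0.022 -1.   ] F [-0.85  0.27 -0.26] w 0.0006
delta tool mm [  6.8  -0.4 144.2]
[[0.001, 0.97, 0.243, 0.065], [1.0, -0.001, -0.0, 0.001], [0.0, 0.243, -0.97, -0.163], [0.0, 0.0, 0.0, 1.0]] 325.19226210127806 274.689187557707 212.36090774043572
```

View pics/w1.png

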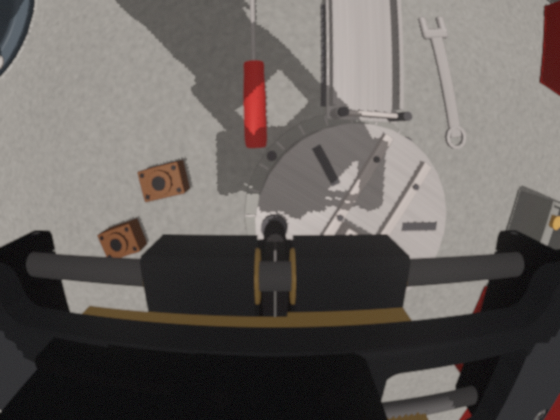

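Emit:
play_rows(
  commands=[
    {"x": 8, "y": 0, "z": 30, "spin": 0},
    {"x": 0, "y": 0, "z": 45, "spin": 0},
    {"x": 0, "y": 0, "z": 40, "spin": 0},
    {"x": 0, "y": 0, "z": 25, "spin": 0},
    {"x": 0, "y": 0, "z": 0, "spin": 0},
  ],
)

```text
time: 4.05
position: [0.5063, -0.162, 0.0841]
tool_rot: [0.619, 0.785, 0.008, 0.013]
ft_force: [0.1, -0.1, -0.3]
grip_width: 0.0008
```

```bash
python3 -c "
from h import *
stat((.03,.090),.08)"
```

```text
t 4.05 tcp [ 0.5063 -0.162   0.0841] base [0.0434 0.0838] xang 103.44 tilt [-0.011  0.029 -1.   ] F [ 0.12 -0.08 -0.28] w 0.0008
delta tool mm [-13.2  -6.5   4.1]
```

Emit:
play_rows(
  commands=[
    {"x": -10, "y": -5, "z": 3, "spin": -0.02},
    {"x": -8, "y": 0, "z": 0, "spin": 0},
    {"x": -8, "y": 0, "z": 0, "spin": 0},
    {"x": -8, "y": 0, "z": 0, "spin": 0},
    {"x": -6, "y": 0, "z": 0, "spin": 0},
  ],
)

```text
time: 4.55
position: [0.5076, -0.1882, 0.0836]
tool_rot: [0.611, 0.791, 0.013, 0.002]
ft_force: [0.5, 3.0, -2.8]
grip_width: 0.0009
```

```bash
python3 -c "
from h import *
stat((-.016,.082),.08)
c=cams.camera('top');save('t2',cv2.resize(c['img'][80:260,130:420],None,fx=2.7,fy=2.7))"
```

```text
t 4.55 tcp [ 0.5076 -0.1882  0.0836] base [0.0175 0.0882] xang 104.64 tilt [ 0.013  0.024 -1.   ] F [ 0.5   2.97 -2.83] w 0.0009
delta tool mm [-33.8   4.8   3.3]
```

View pics/t2.png

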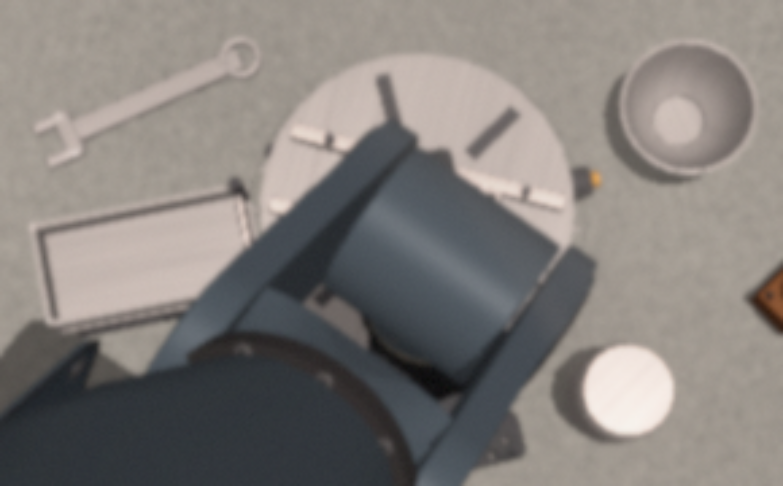

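Emit:
play_rows(
  commands=[
    {"x": -8, "y": 0, "z": 2, "spin": 0.02},
    {"x": -8, "y": 1, "z": 0, "spin": 0.02},
    {"x": -8, "y": 1, "z": 0, "spin": 0},
    {"x": -6, "y": 1, "z": 0, "spin": 0},
  ],
)

```text
time: 5.0
position: [0.5133, -0.2065, 0.0837]
tool_rot: [0.629, 0.777, 0.018, -0.008]
ft_force: [0.4, 20.7, 5.6]
grip_width: 0.0005
```

```bash
python3 -c "
from h import *
stat((-.017,.082),.08)"
```

```text
t 5.0 tcp [ 0.5133 -0.2065  0.0837] base [-0.0017  0.0865] xang 102.11 tilt [ 0.036  0.017 -0.999] F [ 0.35 20.74  5.62] w 0.0005
delta tool mm [-15.5   4.5   3.3]
```

```bash
python3 -c "
from h import *
stat((-.017,.082),.08)
c=cams.camera('side');save('s2',cv2.resize(c['img'][110:310,190:420],None,fx=3,fy=3))"
```

```text
t 5.0 tcp [ 0.5133 -0.2065  0.0837] base [-0.0017  0.0865] xang 102.11 tilt [ 0.036  0.017 -0.999] F [ 0.35 20.74  5.62] w 0.0005
delta tool mm [-15.5   4.5   3.3]
```

View pics/s2.png

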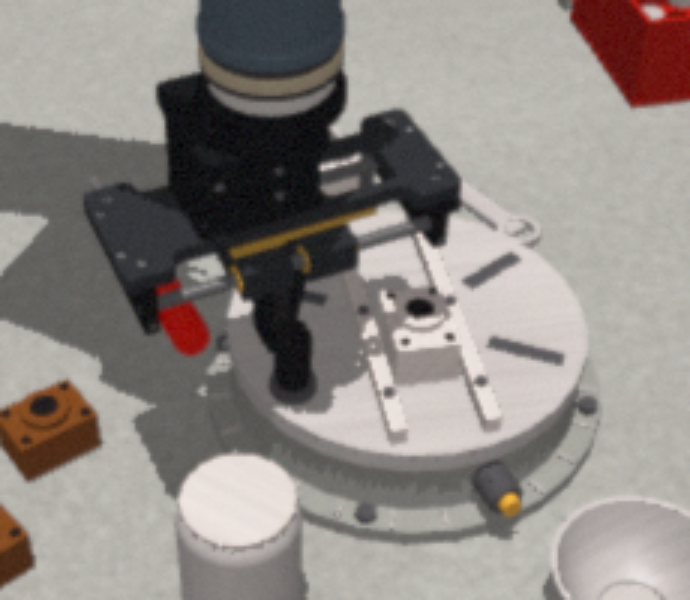

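The knob has turned about one click and nothing else is in contact. Next I let the force settle and push for the second click.

Emit:
play_rows(
  commands=[
    {"x": 0, "y": 0, "z": 2, "spin": 0},
    {"x": -5, "y": 1, "z": 0, "spin": 0},
    {"x": -6, "y": 2, "z": 0, "spin": 0},
    {"x": -6, "y": 2, "z": 0, "spin": 0},
  ],
)

```text
time: 5.45
position: [0.5137, -0.2062, 0.0827]
tool_rot: [0.629, 0.776, 0.024, -0.026]
ft_force: [-3.4, 14.1, 9.7]
grip_width: 0.0005
```

```bash
python3 -c "
from h import *
stat((-.017,.082),.08)
c=cams.camera('side');save('s3',cv2.resize(c['img'][110:310,190:420],None,fx=3,fy=3))"
```

```text
t 5.45 tcp [ 0.5137 -0.2062  0.0827] base [-0.0014  0.0861] xang 101.97 tilt [ 0.071  0.004 -0.997] F [-3.41 14.09  9.71] w 0.0005
delta tool mm [-15.8   4.2   1.6]
```

View pics/s3.png

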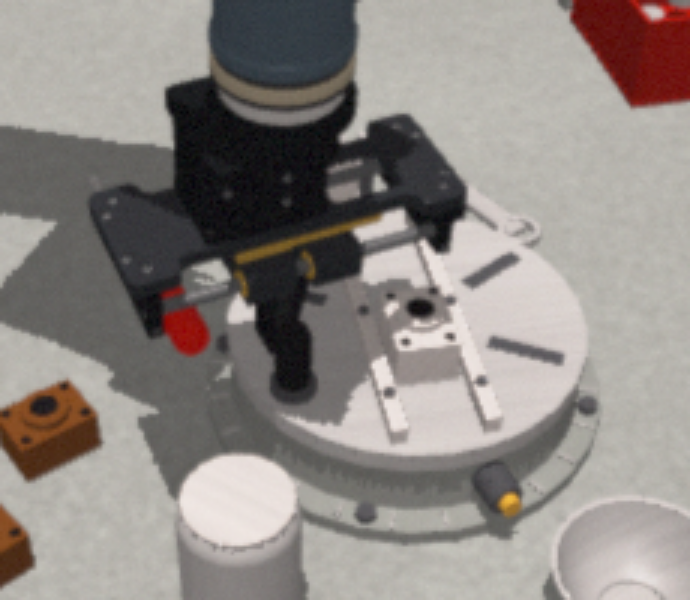

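Run:
```python
from h import *
c=cams.camera('side'); x0,y0,x1,y1=190,110,420,310; s=3
b=cv2.resize(c['img'][y0:y1,x0:x1],None,fx=s,fy=s,interpolation=cv2.INTER_CUBIC)
im=b.copy()
model(c,im,B,TH,np.radians(-15),s,np.array([x0,y0]),-.028); save('s4',im)
stat((-.017,.082),.08)
o=robot.get_obs();print(np.round(o['q'],3),np.round(o['joint_torque'],1),o['moment'])
```

```text
t 5.55 tcp [ 0.5137 -0.2062  0.0827] base [-0.0014  0.0861] xang 101.96 tilt [ 0.071  0.004 -0.997] F [-2.86 15.1   8.07] w 0.0001
delta tool mm [-15.7   4.2   1.6]
[-0.613  0.647  1.7    0.069  0.845 -0.868] [ -7.4 -39.4 -16.7  -2.   -3.2   0.1] [2.51142268 0.54663396 0.05152572]
```

View pics/s4.png

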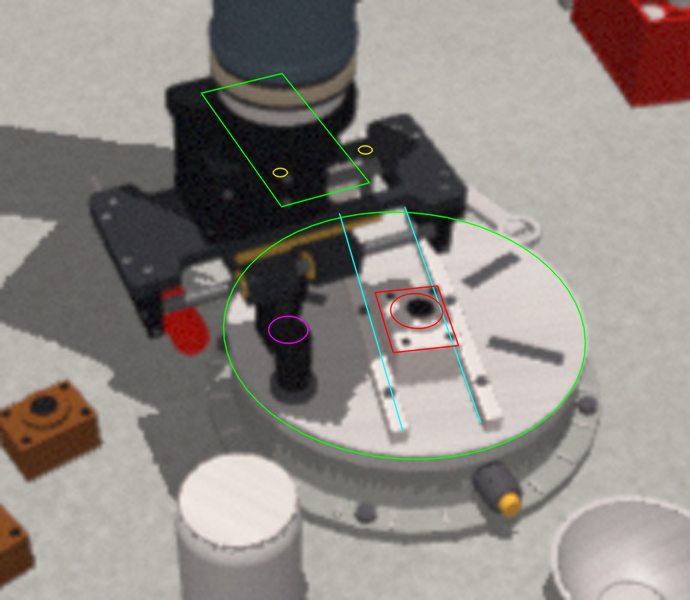

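Emit:
play_rows(
  commands=[
    {"x": -14, "y": 3, "z": 0, "spin": 0},
  ],
)

```text
time: 5.65
position: [0.516, -0.2115, 0.0828]
tool_rot: [0.629, 0.776, 0.027, -0.034]
ft_force: [0.2, 13.7, 11.1]
grip_width: 0.0002
```

```bash
python3 -c "
from h import *
stat((-.017,.082),.08)"
```

```text
t 5.65 tcp [ 0.516  -0.2115  0.0828] base [-0.0071  0.0849] xang 101.92 tilt [ 0.087 -0.001 -0.996] F [ 0.22 13.74 11.13] w 0.0002
delta tool mm [-10.1   3.    1.9]
```

Emit:
play_rows(
  commands=[
    {"x": -14, "y": 3, "z": -3, "spin": 0},
  ],
)

```text
time: 5.75
position: [0.5217, -0.2224, 0.0851]
tool_rot: [0.629, 0.776, 0.028, -0.036]
ft_force: [0.3, 2.8, -1.4]
grip_width: 0.0009
```

```bash
python3 -c "
from h import *
stat((-.017,.082),.08)"
```

```text
t 5.75 tcp [ 0.5217 -0.2224  0.0851] base [-0.019   0.0817] xang 101.96 tilt [ 0.091 -0.001 -0.996] F [ 0.31  2.84 -1.37] w 0.0009
delta tool mm [ 1.5 -0.3  5.2]
```

Emit:
play_rows(
  commands=[
    {"x": 15, "y": 0, "z": -2, "spin": 0},
    {"x": 25, "y": 0, "z": -30, "spin": 0},
    {"x": 25, "y": 0, "z": -50, "spin": 0},
    {"x": 25, "y": 0, "z": -40, "spin": 0},
    {"x": 0, "y": 0, "z": 0, "spin": 0},
  ],
)

```text
time: 6.25
position: [0.5081, -0.1489, 0.2166]
tool_rot: [0.63, 0.776, 0.027, -0.028]
ft_force: [-0.3, -0.9, -0.0]
grip_width: 0.0005
```

Run:
```python
from h import *
stat()
for n,(x0,y0,x1,y1),s in (('top',(130,80,420,260),2.7),('side',(190,110,420,310),3)):
    c=cams.camera(n)
    im=cv2.resize(c['img'][y0:y1,x0:x1],None,fx=s,fy=s,interpolation=cv2.INTER_CUBIC)
    model(c,im,B,TH,0,s,np.array([x0,y0]),-.028); save(n+'5',im)
```

```text
t 6.25 tcp [ 0.5081 -0.1489  0.2166] base [0.0558 0.0794] xang 101.84 tilt [ 0.078  0.006 -0.997] F [-0.29 -0.93 -0.05] w 0.0005
```

View pics/top5.png

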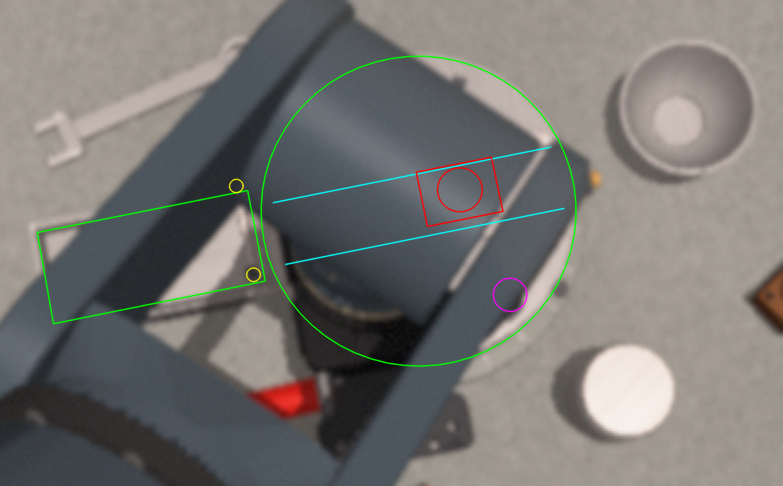

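View pics/side5.png

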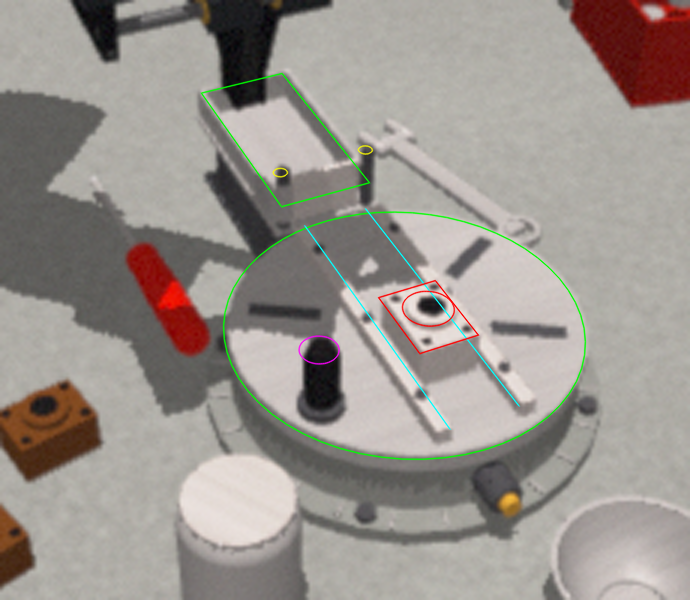

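Both views show the channel in line with the chute: the rails lie on the cyan lines at offset 0, and the knob is on its mark. The block is centred near base x = -28 mm. Next I go behind it.

```bash
python3 -c "
from h import *
stat((-.085,.0),.17)"
```

```text
t 6.35 tcp [ 0.5067 -0.1497  0.2127] base [0.0553 0.0809] xang 101.76 tilt [ 0.081  0.001 -0.997] F [-0.23  0.38 -0.64] w 0.0007
delta tool mm [-142.5   82.2   31.3]
```

Emit:
play_rows(
  commands=[
    {"x": -30, "y": 17, "z": -2, "spin": -0.005},
    {"x": -35, "y": 20, "z": -2, "spin": 0},
    {"x": -35, "y": 20, "z": -2, "spin": 0},
    {"x": -30, "y": 17, "z": 0, "spin": 0},
    {"x": -12, "y": 8, "z": 0, "spin": 0},
    {"x": 0, "y": 0, "z": 0, "spin": 0},
  ],
)

```text
time: 6.95
position: [0.6144, -0.2773, 0.196]
tool_rot: [0.63, 0.776, 0.023, -0.037]
ft_force: [-0.4, 0.5, -0.3]
grip_width: 0.0007
```

```bash
python3 -c "
from h import *
stat((-.083,.0),.074)
c=cams.camera('wrist');save('w6',c['img'])"
```

```text
t 6.95 tcp [ 0.6144 -0.2773  0.196 ] base [-0.0923  0.0028] xang 101.85 tilt [ 0.086 -0.01  -0.996] F [-0.45  0.53 -0.3 ] w 0.0007
delta tool mm [ -1.1   4.  122.4]
```

View pics/w6.png

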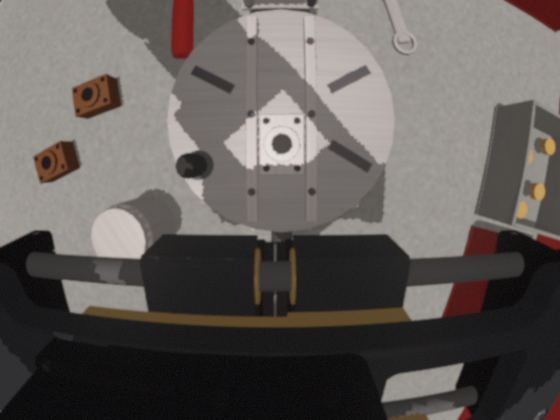

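Emit:
play_rows(
  commands=[
    {"x": 0, "y": 3, "z": 25, "spin": 0},
    {"x": 0, "y": 0, "z": 40, "spin": 0},
    {"x": 0, "y": 0, "z": 30, "spin": 0},
    {"x": 0, "y": 0, "z": 10, "spin": 0},
    {"x": 0, "y": 0, "z": 0, "spin": 0},
  ],
)

```text
time: 7.5
position: [0.6081, -0.2637, 0.0862]
tool_rot: [0.63, 0.776, 0.022, -0.041]
ft_force: [-0.4, 0.3, 0.7]
grip_width: 0.0002
```

```bash
python3 -c "
from h import *
stat((-.083,.0),.074)
c=cams.camera('side');save('s7',cv2.resize(c['img'][110:310,190:420],None,fx=3,fy=3))"
```

```text
t 7.5 tcp [ 0.6081 -0.2637  0.0862] base [-0.0776  0.0061] xang 101.82 tilt [ 0.092 -0.017 -0.996] F [-0.37  0.26  0.71] w 0.0002
delta tool mm [-6.4  6.4 11.6]
```

View pics/s7.png

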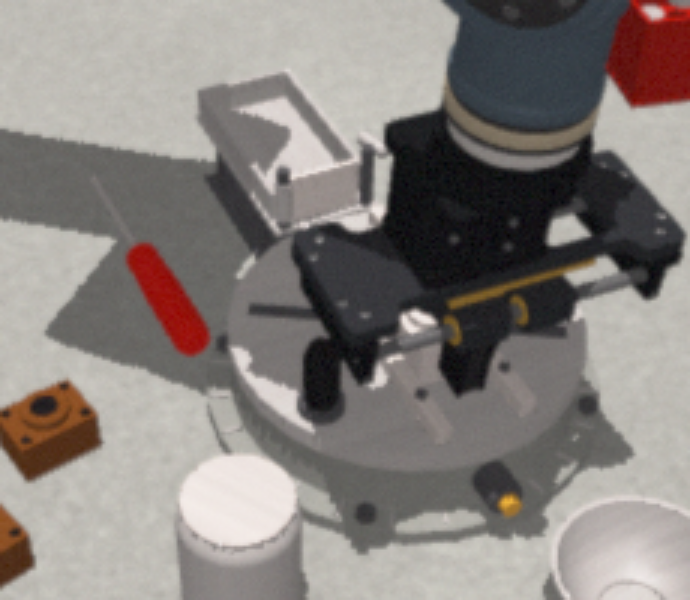

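Emit:
play_rows(
  commands=[
    {"x": 0, "y": 6, "z": 10, "spin": 0},
    {"x": 0, "y": 0, "z": 0, "spin": 0},
  ],
)

```text
time: 7.75
position: [0.6156, -0.2625, 0.0791]
tool_rot: [0.63, 0.776, 0.023, -0.038]
ft_force: [-0.2, 0.7, -0.3]
grip_width: 0.0003
```

```bash
python3 -c "
from h import *
stat((-.05,.0),.076)"
```

```text
t 7.75 tcp [ 0.6156 -0.2625  0.0791] base [-0.0781 -0.0015] xang 101.83 tilt [ 0.087 -0.013 -0.996] F [-0.23  0.69 -0.25] w 0.0003
delta tool mm [27.7 -1.7  5.6]
```

Emit:
play_rows(
  commands=[
    {"x": 8, "y": -1, "z": 3, "spin": 0},
    {"x": 8, "y": 0, "z": 1.5, "spin": 0},
    {"x": 8, "y": 0, "z": 1, "spin": 0},
    {"x": 8, "y": 0, "z": 0.7, "spin": 0},
  ],
)

```text
time: 8.15
position: [0.61, -0.2315, 0.0786]
tool_rot: [0.63, 0.776, 0.023, -0.034]
ft_force: [-0.0, -1.4, -0.9]
grip_width: 0.0005
```

```bash
python3 -c "
from h import *
stat((.02,.0),.076)"
```

```text
t 8.15 tcp [ 0.61   -0.2315  0.0786] base [-0.0466 -0.0026] xang 101.83 tilt [ 0.081 -0.007 -0.997] F [-0.03 -1.36 -0.86] w 0.0005
delta tool mm [66.1 -3.1  7.9]
```

Emit:
play_rows(
  commands=[
    {"x": 12, "y": -1.5, "z": 3, "spin": 0},
    {"x": 12, "y": -1, "z": 2, "spin": 0},
    {"x": 12, "y": 0, "z": 1, "spin": 0},
    {"x": 12, "y": 0, "z": 1, "spin": 0},
    {"x": 12, "y": 0, "z": 1, "spin": 0},
    {"x": 12, "y": 0, "z": 1, "spin": 0},
  ],
)

```text
time: 8.75
position: [0.5929, -0.1569, 0.0771]
tool_rot: [0.63, 0.776, 0.022, -0.03]
ft_force: [-0.3, -2.4, 0.8]
grip_width: 0.0001
```

```bash
python3 -c "
from h import *
stat((.05,.0),.076)
c=cams.camera('side');save('s8',cv2.resize(c['img'][110:310,190:420],None,fx=3,fy=3))"
```

```text
t 8.75 tcp [ 0.5929 -0.1569  0.0771] base [ 0.0299 -0.0019] xang 101.88 tilt [ 0.074 -0.003 -0.997] F [-0.27 -2.4   0.8 ] w 0.0001
delta tool mm [20.  -2.   2.6]
```

View pics/s8.png

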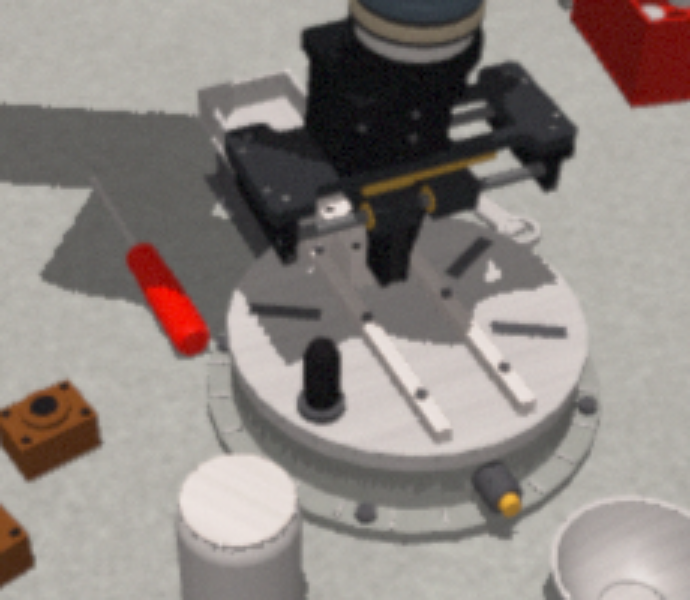

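Emit:
play_rows(
  commands=[
    {"x": 10, "y": -1, "z": 1.5, "spin": 0},
    {"x": 10, "y": -1, "z": 1, "spin": 0},
    {"x": 10, "y": 0, "z": 1, "spin": 0},
    {"x": 10, "y": 0, "z": 1, "spin": 0},
    {"x": 10, "y": 0, "z": 1, "spin": 0},
  ],
)

```text
time: 9.3
position: [0.5859, -0.1105, 0.0772]
tool_rot: [0.629, 0.777, 0.022, -0.02]
ft_force: [-2.0, -10.7, 5.0]
grip_width: 0.0004
```

```bash
python3 -c "
from h import *
stat((.18,.0),.076)
c=cams.camera('wrist');save('w9',c['img'])"
```

```text
t 9.3 tcp [ 0.5859 -0.1105  0.0772] base [ 0.0767 -0.0049] xang 102.09 tilt [ 0.058  0.009 -0.998] F [ -2.01 -10.7    5.05] w 0.0004
delta tool mm [103.   -5.3   7.1]
```

View pics/w9.png

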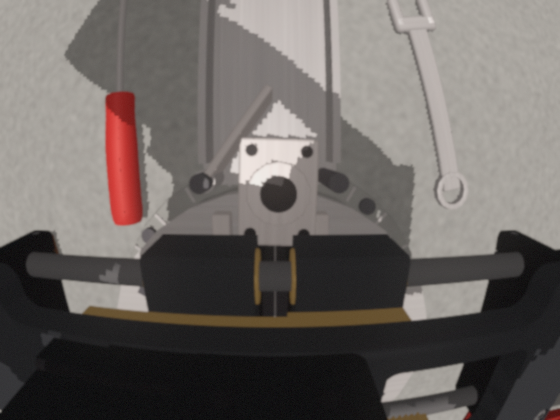

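The gate leaf is swung partly open at (240,130). The block is straight at (278,190), between the posts at (201,183) and (335,180).

Emit:
play_rows(
  commands=[
    {"x": 10, "y": -4, "z": 0.5, "spin": 0},
    {"x": 10, "y": -3, "z": 0.5, "spin": 0},
    {"x": 10, "y": -2, "z": 0.5, "spin": 0},
    {"x": 10, "y": -1, "z": 0.5, "spin": 0},
  ],
)

```text
time: 9.75
position: [0.5667, -0.0717, 0.0772]
tool_rot: [0.629, 0.777, 0.021, -0.019]
ft_force: [2.6, -4.2, -0.9]
grip_width: 0.0007
```

```bash
python3 -c "
from h import *
stat((.18,.0),.076)
c=cams.camera('wrist');save('w10',c['img'])"
```

```text
t 9.75 tcp [ 0.5667 -0.0717  0.0772] base [0.1187 0.0056] xang 102.04 tilt [ 0.055  0.009 -0.998] F [ 2.58 -4.23 -0.88] w 0.0007
delta tool mm [61.2  5.3  4.6]
```

View pics/w10.png

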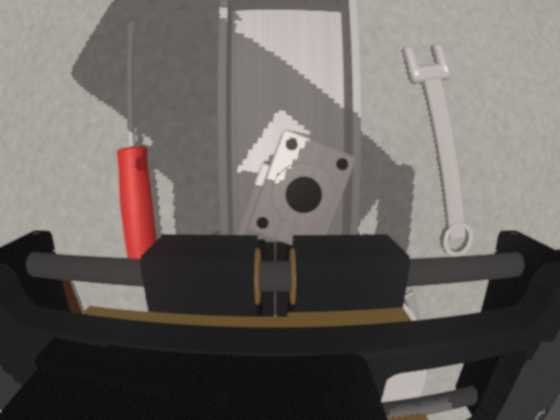

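The block has yawed about 20°, with its front towards the base -y wall. I shift the finger to the -y side of its rear face to straighten it against that wall.

Emit:
play_rows(
  commands=[
    {"x": -3, "y": 5, "z": 0, "spin": 0},
    {"x": 0, "y": 6, "z": 0, "spin": 0},
    {"x": 4, "y": 4, "z": 0, "spin": 0},
    {"x": 8, "y": 1, "z": 0.5, "spin": 0},
  ],
)

```text
time: 10.2
position: [0.5798, -0.0565, 0.0767]
tool_rot: [0.628, 0.777, 0.021, -0.021]
ft_force: [-1.5, -4.5, -0.5]
grip_width: 0.0004
```

```bash
python3 -c "
from h import *
stat((.18,.0),.076)
c=cams.camera('wrist');save('w11',c['img'])"
```

```text
t 10.2 tcp [ 0.5798 -0.0565  0.0767] base [ 0.1308 -0.0104] xang 102.11 tilt [ 0.059  0.005 -0.998] F [-1.52 -4.51 -0.54] w 0.0004
delta tool mm [ 49.  -10.6   3.5]
```

View pics/w11.png

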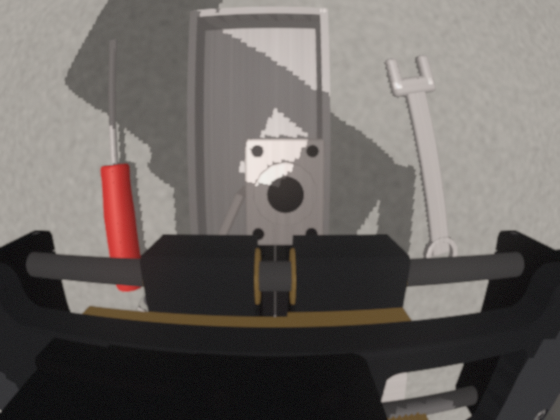

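It is straight again, lying along the -y wall. I keep pushing.

Emit:
play_rows(
  commands=[
    {"x": 10, "y": -1, "z": 0.5, "spin": 0},
    {"x": 10, "y": 0, "z": 0.5, "spin": 0},
    {"x": 10, "y": 0, "z": 0.5, "spin": 0},
    {"x": 10, "y": 0, "z": 0.5, "spin": 0},
  ],
)

```text
time: 10.65
position: [0.5701, -0.0133, 0.0771]
tool_rot: [0.629, 0.777, 0.021, -0.021]
ft_force: [1.1, -0.7, -0.7]
grip_width: 0.0008
```

```bash
python3 -c "
from h import *
stat((.18,-.008),.076)
c=cams.camera('wrist');save('w12',c['img'])"
```

```text
t 10.65 tcp [ 0.5701 -0.0133  0.0771] base [ 0.175  -0.0101] xang 102.07 tilt [ 0.06   0.007 -0.998] F [ 1.08 -0.74 -0.66] w 0.0008
delta tool mm [ 4.9 -2.1  1.4]
```

View pics/w12.png

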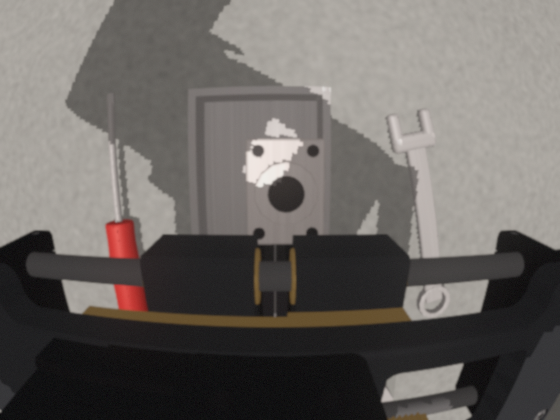

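Emit:
play_rows(
  commands=[
    {"x": 8, "y": -1, "z": 0.5, "spin": 0},
    {"x": 0, "y": 0, "z": 0, "spin": 0},
    {"x": -10, "y": -2, "z": 0, "spin": 0},
    {"x": -12, "y": -2, "z": -0.7, "spin": 0},
    {"x": -12, "y": -2, "z": -0.7, "spin": 0},
  ],
)

```text
time: 11.2
position: [0.5644, -0.0356, 0.0758]
tool_rot: [0.627, 0.778, 0.021, -0.026]
ft_force: [0.5, -0.2, 0.9]
grip_width: 0.0004
```

```bash
python3 -c "
from h import *
stat((.08,-.005),.076)
c=cams.camera('wrist');save('w13',c['img'])"
```

```text
t 11.2 tcp [ 0.5644 -0.0356  0.0758] base [0.1545 0.0002] xang 102.31 tilt [ 0.067  0.    -0.998] F [ 0.54 -0.21  0.91] w 0.0004
delta tool mm [-74.3   5.2  -5.1]
```

View pics/w13.png

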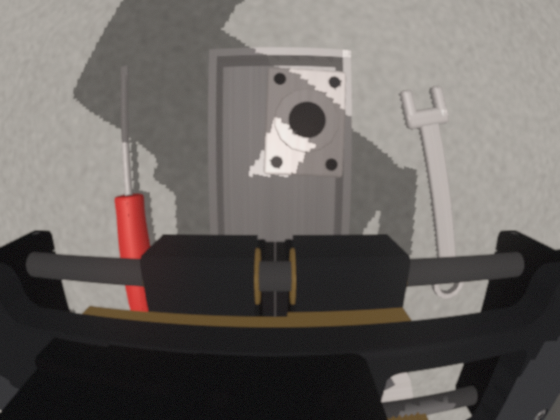

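Emit:
play_rows(
  commands=[
    {"x": -12, "y": 0, "z": -0.7, "spin": 0},
    {"x": -12, "y": 1, "z": -0.7, "spin": 0},
    {"x": -12, "y": 1, "z": -0.7, "spin": 0},
    {"x": -12, "y": 1, "z": -0.7, "spin": 0},
    {"x": -12, "y": 0, "z": -0.7, "spin": 0},
    {"x": -12, "y": 0, "z": -0.7, "spin": 0},
    {"x": 0, "y": 0, "z": 0, "spin": 0},
  ],
)

```text
time: 11.95
position: [0.5681, -0.0517, 0.0774]
tool_rot: [0.64, 0.762, 0.055, -0.078]
ft_force: [0.1, -0.8, 0.6]
grip_width: 0.0005
```

```bash
python3 -c "
from h import *
stat((.06,-.0),.076)
c=cams.camera('wrist');save('w14',c['img'])"
```

```text
t 11.95 tcp [ 0.5681 -0.0517  0.0774] base [0.138 0.   ] xang 99.9 tilt [ 0.189 -0.016 -0.982] F [ 0.11 -0.77  0.62] w 0.0005
delta tool mm [-76.8   3.1 -13.4]
```

View pics/w14.png

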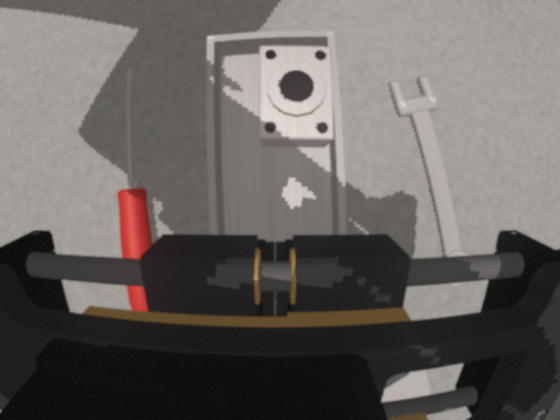

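Emit:
play_rows(
  commands=[
    {"x": 8, "y": 0, "z": 1.5, "spin": 0},
    {"x": 0, "y": 0, "z": 0, "spin": 0},
  ],
)

```text
time: 12.2
position: [0.5672, -0.0464, 0.077]
tool_rot: [0.64, 0.763, 0.054, -0.076]
ft_force: [0.1, 0.4, -0.7]
grip_width: 0.0006
```

```bash
python3 -c "
from h import *
stat((.15,-.0),.11)
for n in ('side','top'):
  c=cams.camera(n);r=(slice(90,290),slice(210,420)) if n=='side' else (slice(100,260),slice(120,360))
  save(n+'15',cv2.resize(c['img'][r],None,fx=3,fy=3))"
```

```text
t 12.2 tcp [ 0.5672 -0.0464  0.077 ] base [ 0.1434 -0.0002] xang 99.95 tilt [ 0.184 -0.015 -0.983] F [ 0.12  0.35 -0.73] w 0.0006
delta tool mm [ 12.5  -1.  -31.2]
```

View pics/side15.png

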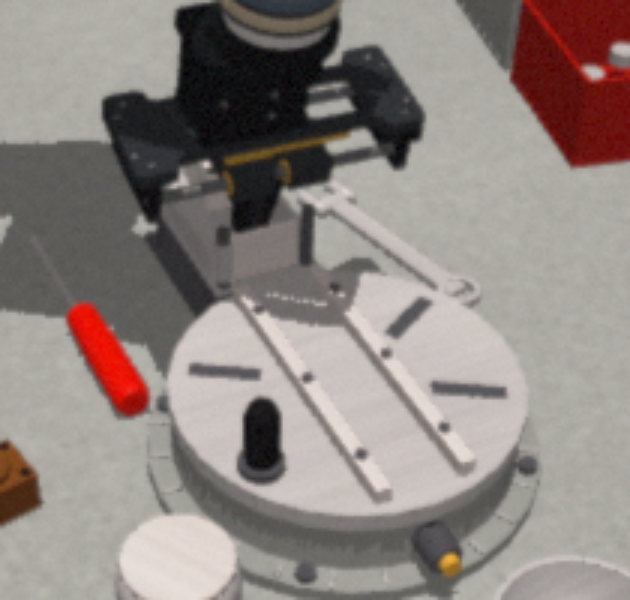

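View pics/top15.png

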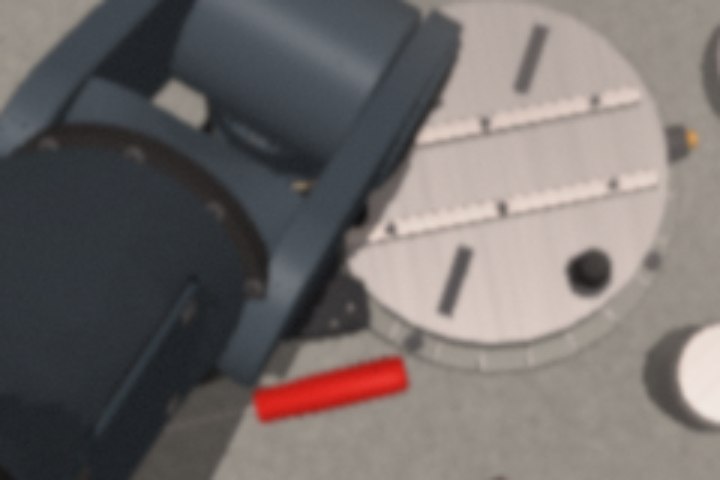

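The gate is already shut and the fingers stand inside it. I lift straight up, with a slight forward shift to stay clear of the leaf.

Emit:
play_rows(
  commands=[
    {"x": 8, "y": 0, "z": -6, "spin": 0},
    {"x": 5, "y": 0, "z": -15, "spin": 0},
    {"x": 5, "y": 0, "z": -25, "spin": 0},
    {"x": 5, "y": 0, "z": -35, "spin": 0},
    {"x": 5, "y": 0, "z": -40, "spin": 0},
    {"x": 5, "y": 0, "z": -40, "spin": 0},
    {"x": 0, "y": 0, "z": 0, "spin": 0},
  ],
)

```text
time: 13.0
position: [0.5695, -0.0469, 0.2486]
tool_rot: [0.642, 0.761, 0.053, -0.074]
ft_force: [-0.2, 0.8, 0.4]
grip_width: 0.0005
```

```bash
python3 -c "
from h import *
stat()
c=cams.camera('wrist');save('w16',c['img'])
c=cams.camera('side');r=(slice(90,290),slice(210,420));save('side16',cv2.resize(c['img'][r],None,fx=3,fy=3))"
```

```text
t 13.0 tcp [ 0.5695 -0.0469  0.2486] base [ 0.1424 -0.0024] xang 99.58 tilt [ 0.181 -0.015 -0.983] F [-0.25  0.75  0.45] w 0.0005
```

View pics/w16.png

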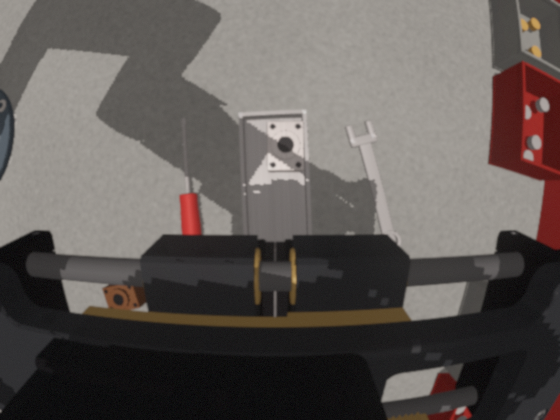

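View pics/side16.png

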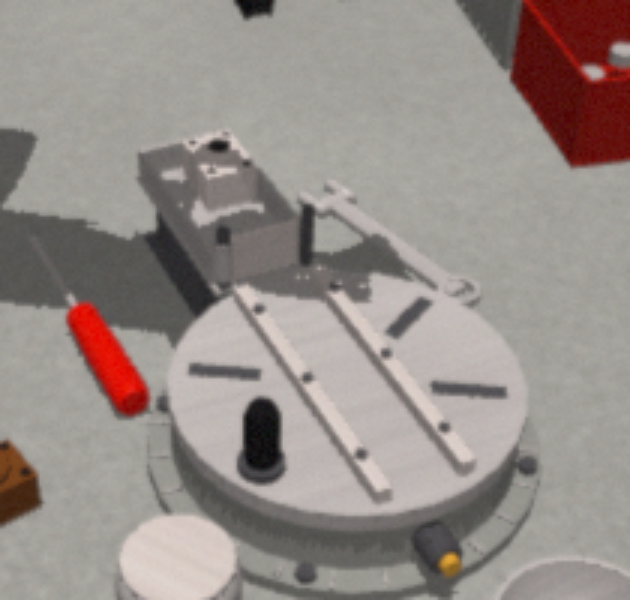

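Emit:
play_rows(
  commands=[
    {"x": 45, "y": -30, "z": -20, "spin": 0},
    {"x": 45, "y": -40, "z": 0, "spin": 0},
    {"x": 45, "y": -40, "z": 0, "spin": 0},
    {"x": 45, "y": -40, "z": 0, "spin": 0},
    {"x": 45, "y": -30, "z": 0, "spin": 0},
    {"x": 45, "y": 0, "z": 0, "spin": 0},
    {"x": 0, "y": 0, "z": 0, "spin": 0},
  ],
)

```text
time: 13.8
position: [0.3646, 0.1601, 0.2995]
tool_rot: [0.645, 0.757, 0.043, -0.091]
ft_force: [0.6, -1.0, -1.2]
grip_width: 0.0003
```

Run:
```python
from h import *
stat()
for n,(x0,y0,x1,y1),s in (('top',(130,80,420,260),2.7),('side',(200,90,420,290),3)):
    c=cams.camera(n)
    im=cv2.resize(c['img'][y0:y1,x0:x1],None,fx=s,fy=s,interpolation=cv2.INTER_CUBIC)
    model(c,im,B,TH,0,s,np.array([x0,y0]),.225); save(n+'17',im)
```

```text
t 13.8 tcp [0.3646 0.1601 0.2995] base [0.3882 0.1537] xang 98.81 tilt [ 0.195 -0.052 -0.979] F [ 0.64 -1.03 -1.16] w 0.0003
```

View pics/top17.png

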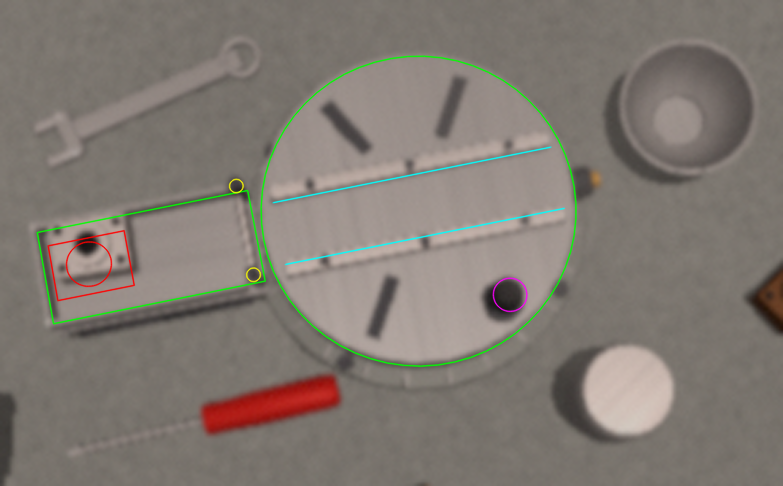

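View pics/side17.png

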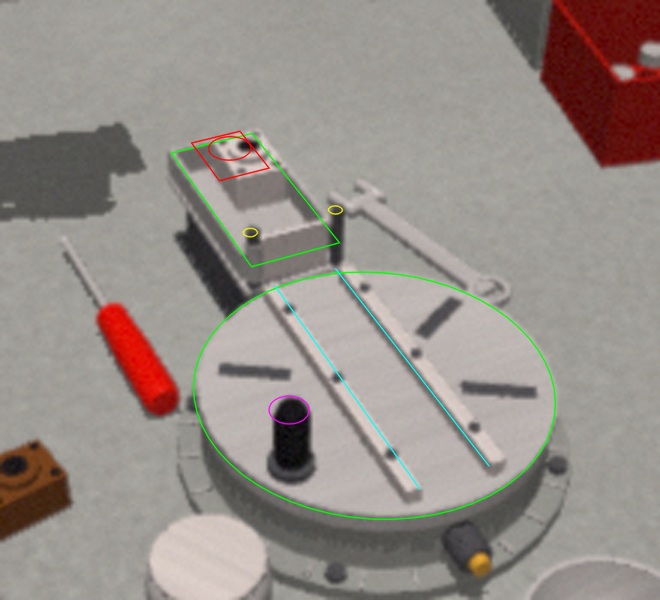

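The block is at about base x = 224 mm, y = -12 mm. The gate is shut, the channel is aligned and the bystanders are where they were.

```bash
python3 -c "
from h import *
print(robot.hand_in())"
```

```text
the job is handed in; nothing more can be done
None
```

I turned the turntable two clicks by its knob so the channel lined up with the chute. Then I slid the block out through the gate into the chute, lifted the fingers clear and handed in at about 14 s.

**Last checks (top and side pictures):**
- **Turntable:** the channel sits in line with the chute, and the arm is well away from everything.
- **Gate and block:** the gate is shut. The block lies flat at about base x = 224 mm, y = -12 mm, near the end wall and inside the allowed range.
- **Bystanders:** the screwdriver, can and bowl look unmoved.

**What went less smoothly:**
- The second click took about 14–20 N at the wrist, more than the 5 N stated. The tool was pressing down on the knob and tilting as it pushed.
- The block turned about 20° in the chute mouth. I straightened it by pushing from the other side of its rear face.
- Backing the fingers out was blocked, apparently by the gate leaf catching them, which tilted the tool to about 11°. I lifted them out upward instead, and the gate stayed shut.

I could not read the gate angle or turntable speed directly; those are judged from the pictures only.

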